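# Make up the film spindles of a laminating machine

## Task

Make up the two film spindles for the next job. On the tall spindle (square brass plate) put, from the bottom up and in this order, the taller film roll, the steel spacer ring, the flat wide-diameter film roll and last the black cap, hole downwards over the tip of the post; the empty yellow core goes on the short spindle (round plate), at any time. Lower each part right down until it rests before letting go, rather than dropping it, leave the jar and the phone where they are, and finish with everything released.

Things in the scene. Friction and masses are not known exactly. Their poses are not given: they have to be found in the camera images.
- tall_spindle: Tall spindle, fixed: brass plate 100 x 100 x 12 mm with an upright steel post, 20 mm diameter, standing 70 mm above the plate at its middle (tip at 82 mm above the table; last 8 mm tapered to 11 mm). Origin: centre of the plate's underside, z up.
- short_spindle: Short spindle, fixed: round aluminium plate 84 mm diameter, 12 mm thick, with an upright steel post, 20 mm diameter, standing 35 mm above the plate at its middle (tip 47 mm above the table; last 8 mm tapered to 11 mm). Origin: centre of the plate's underside, z up. It and the tall spindle trade places between starts.
- wide_roll: Taller film roll standing on the table: ring of pale film on a yellow core, outer diameter 48 mm, through hole 30 mm, height 30 mm, about 100 g. Origin: centre of its underside, z up along the hole.
- narrow_roll: Flat film roll lying on the table: pale film on a yellow core, outer diameter 66 mm, through hole 30 mm, height only 20 mm, about 110 g. Origin: centre of its underside, z up along the hole.
- spacer: Plain steel spacer ring lying flat: outer diameter 44 mm, through hole 30 mm, height 12 mm, about 70 g. Origin: centre of its underside, z up.
- core: Empty yellow plastic core, a thin-walled tube standing upright: outer diameter 38 mm, through hole 30 mm, height 50 mm, about 40 g. Origin: centre of its underside, z up along the tube.
- cap: Black ribbed end cap with a small steel disc on its closed top: outer diameter 44 mm over the ribs, height 28 mm, blind hole 28 mm in diameter and 14 mm deep in its underside (it lies hole down at the start), about 60 g. Origin: centre of its underside, z up.
- jar: Bystander to be left alone: glass jar with a white lid, 68 mm diameter, 62 mm high, loose, standing among the parts. Origin: centre of its underside.
- phone: Bystander to be left alone: black phone lying flat, 75 x 150 x 9 mm, loose, on the right side of the table (-y). Origin: centre of its underside, long side along its y.
Mind the look-alikes: they are no part of the job. Leave any blue, purple or red look-alike of the core alone.

How it is judged:
By the outcome, as a careful person would: the job done as asked, in the order asked, and still so for the second after the job is handed in, with the robot touching nothing.
It also fails if it takes over 120 s, if anything falls off the work surface, if the arm or the gripper's body presses on something with over 40 N, if the wrist force passes 120 N, or if a joint passes its speed limit or range.

## Robot

A 6-joint arm with a two-finger parallel gripper is mounted at the origin on the work surface. World frame = base frame: x ahead of the robot, y to its left, z up, the work surface at z = 0. Lengths are in m, angles in rad, forces in N, time in s.
With the tool pointing down it reaches from about 0.4 to 0.925 m from the base axis. Payload 3.4 kg.
Tool frame: the origin (TCP) lies where the fingers leave the gripper's body, on its centre line; the fingertips stand 73 mm ahead of it and the grasp point (between the pads) lies 54 mm ahead of it (grip_depth is the distance from the TCP to the grasp point, in m); z points along the fingers, y is the line along which they close (so a half turn about z gives the same grasp; the last joint's range is limited). The gripper opens to 85 mm and grips with 20 to 120 N. Pads are 22 mm wide; open, the fingers measure 114 mm over their backs; the gripper's body (76 mm by 85 mm) begins 54 mm behind the grasp point. The pads swing forward as they close: fully open they stand 13 mm farther back than shut.
Start: joints at [1.083, 0.307, 1.506, -0, 1.328, -0.073], TCP at [0.232, 0.526, 0.304] pointing down, gripper open.
Joint ranges: [-3.12, 3.12], [-1.05, 2.28], [0.14, 2.33], [-1.42, 4.57], [0.1, 2.73], [-2.68, 2.68]. Speed limits (rad/s): [2.57, 2.57, 3.14, 3.14, 3.14, 3.14].

## Interface

Orientations are given as a 3x3 rotation matrix whose columns are the frame's x, y, z axes.
In Python, from workcell import * gives the robot as it stands.
- The arm moves only by the tool arm_command, never from a script. Its argument "increments" is a list of rows, each a list of 4 numbers: the shift along the tool's x, y, z in units of 30 mm (1.0 is 30 mm), then the turn about the tool's z in units of 0.08 rad (1.0 is 0.08 rad). In form: [[dx, dy, dz, roll], ...]. A call has 1 to 20 rows; each row shifts and turns the commanded pose from where the row before left it, along the tool's axes as they then stand; what a row does not reach is not made up. A row lasts 1/8 s, in which the tool goes at most 62.5 mm and 10.7 degrees, less where a joint would pass 70% of its speed; a pose out of reach is approached as far as the arm can. A call with a number of a shift or a turn outside -1 to 1 is refused whole. A call with a gripper value outside its range is refused whole. "jaw" is the opening, from 0 (shut) to 1 (fully open), set as the call begins (left out, the last holds). The fingers move at their own pace and stop on an object; "squeeze" is the grip in N (left out, the last holds). Time passes only in rows, so rows that do not move let the fingers close. It gives the time, the measured TCP pose, the force, the opening and the grip force at its end, in the units of the state.
- state(): the state, without advancing time (a new reading comes with each control period).
- camera(name): name is "scene" or "top" or "wrist"; returns (picture, depth): 384x512x3 uint8, red, green, blue; 384x512 float32, m along the optical axis (not along the pixel's ray), 0 where there is no reading.
- camera_params(name): a dict with "fx", "fy", "cx", "cy" (pixels), "extrinsics" (4x4, takes a point from camera to world coordinates). Camera axes: x right, y up, looking along -z (the intrinsics and any distortion apply to the point x, -y, -z); pixel columns grow to the right and rows downward; lengths in m; the calibration is good to about 2 mm. A picture is of the moment at which its call begins: read the wrist's pose just before it. camera_params takes no time and is no camera call; for the wrist camera it gives the pose at the moment of the call.
- hand_in(): hands the job in; it is judged then, once.
Trained networks look in the newest picture that a camera, given by its name, has taken for a name from the list of things; names that differ only in an ending like _2 or _b are one class to them, and where a whole thing is asked for, a point or a joint stands for the part that bears it (a point fixed in the world has none). Each returns a list of dicts, best first, with "p" (0 to 1); they miss things now and then, are a little off and sometimes report something else, mostly with a low value. They report only what shows in the picture. A call takes as long as a camera call. They do not tell look-alikes from the thing itself.
- find_in(camera, thing): "bbox" ([centre column, centre row, width, height] in pixels, round what is visible of it).
The state is a dict: "time_s": time; "joints": joint angles; "dq": joint speeds; "tau": joint torques, N m; "ee_pos": TCP position; "tool_rot": TCP orientation; "force": force on the tool from outside, world axes, zero at the start; "wrist_torque": the same for the moment, N m; "width": opening from 0.0 (shut) to 1.0 (fully open); "gripper_force": force on a finger pad.
Only numpy, scipy, OpenCV 4.12 (cv2) and the standard library are available. Lean on these libraries where they do the work, as an engineer would, in place of code of your own. Each camera call takes 0.05 s, during which the arm holds its last target. There are 200 camera calls.

## Working session

There is one attempt and no reset: what is moved stays moved. The work goes in short steps, Python scripts to look and compute and a tool call to move; the robot and the scene stay as the last step left them, time stands still between calls to the robot, and variables do not carry over. Pictures are saved under pics/ and viewed, at most 14 in all, crops included, and the job is handed in when it is done.

Besides the shell and the picture viewer there is one more tool, called after "Call:" as name(argument=value, ...) on one line, values as JSON. arm_command: Moves the arm, as the interface text tells. Its arguments: {"type":"object","properties":{"increments":{"type":"array"},"jaw":{"type":"number"},"squeeze":{"type":"number"}},"required":["increments"]}

```bash
mkdir -p pics; ls
python3 - <<'E'
from workcell import *
import cv2,numpy as np
s=state();print(s['time_s'],s['ee_pos'],np.round(s['tool_rot'],3).tolist(),s['width'])
for c in ['top','scene']:
    im,d=camera(c);cv2.imwrite(f'pics/{c}0.png',cv2.resize(im[:,:,::-1],(800,600)));np.save(f'pics/{c}_d.npy',d)
    p=camera_params(c);print(c,p)
    for t in ['tall_spindle','short_spindle','wide_roll','narrow_roll','spacer','core','cap','jar','phone']:
        print(t,[(np.round(r['bbox']).astype(int).tolist(),round(r['p'],2)) for r in find_in(c,t)][:5])
E
```

```text
pics
0.0 [0.23149313 0.5257372  0.30299104] [[-0.915, 0.403, -0.001], [0.403, 0.915, -0.002], [0.0, -0.002, -1.0]] 0.9962488021727562
top {'fx': 389.0779711076649, 'fy': 389.0779711076649, 'cx': 251.4217071313256, 'cy': 190.76418745883453, 'extrinsics': array([[-1.50844120e-02,  9.81205929e-01, -1.92373039e-01,
         3.45902750e-01],
       [-9.99859143e-01, -1.33862033e-02,  1.01244189e-02,
        -6.52022813e-04],
       [ 7.35899529e-03,  1.92498663e-01,  9.81269642e-01,
         9.48729257e-01],
       [ 0.00000000e+00,  0.00000000e+00,  0.00000000e+00,
         1.00000000e+00]])}
tall_spindle [([172, 161, 42, 41], 0.67)]
short_spindle [([330, 160, 36, 31], 0.9)]
wide_roll [([183, 214, 22, 18], 0.82)]
narrow_roll [([256, 154, 28, 27], 0.93), ([411, 159, 62, 36], 0.41)]
spacer [([385, 217, 22, 19], 0.44)]
core [([110, 227, 23, 15], 0.83), ([114, 195, 23, 19], 0.77), ([74, 214, 25, 18], 0.76), ([146, 213, 24, 20], 0.63)]
cap [([324, 215, 22, 20], 0.6)]
jar [([249, 213, 31, 27], 0.79)]
phone []
scene {'fx': 405.9711339051743, 'fy': 405.9711339051743, 'cx': 254.51743892151697, 'cy': 190.17701545427192, 'extrinsics': array([[ 0.27581786, -0.54871496,  0.78919985,  1.31308544],
       [ 0.96111682,  0.14601057, -0.23438297, -0.23358634],
       [ 0.01337792,  0.82316025,  0.5676515 ,  0.61838232],
       [ 0.        ,  0.        ,  0.        ,  1.        ]])}
tall_spindle [([339, 209, 55, 41], 0.88)]
short_spindle []
wide_roll [([305, 180, 13, 18], 0.81)]
narrow_roll [([260, 234, 30, 18], 0.55)]
spacer [([118, 212, 18, 18], 0.63)]
core [([388, 169, 17, 19], 0.81), ([354, 164, 12, 23], 0.77), ([371, 182, 16, 24], 0.73), ([338, 177, 17, 18], 0.63)]
cap [([176, 201, 22, 19], 0.63)]
jar [([248, 184, 25, 27], 0.78)]
phone [([82, 261, 78, 42], 0.78)]
```

View pics/top0.png

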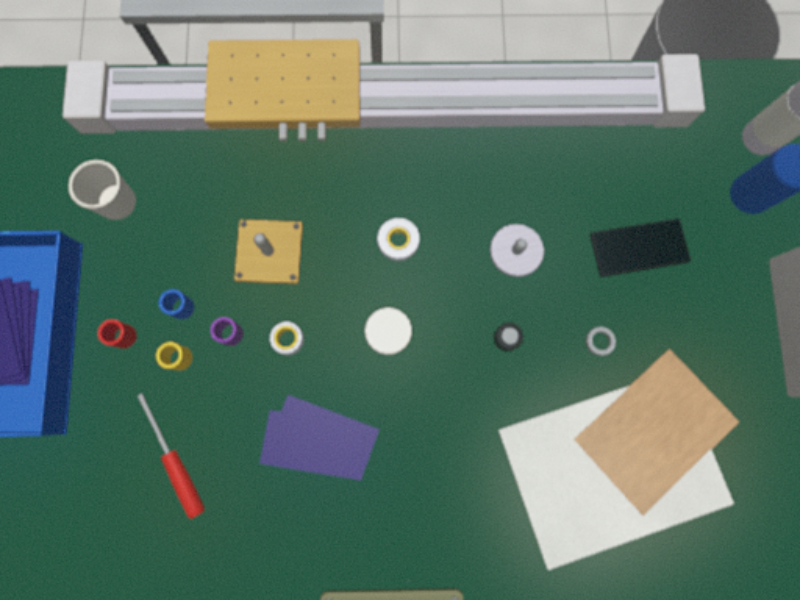

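View pics/scene0.png

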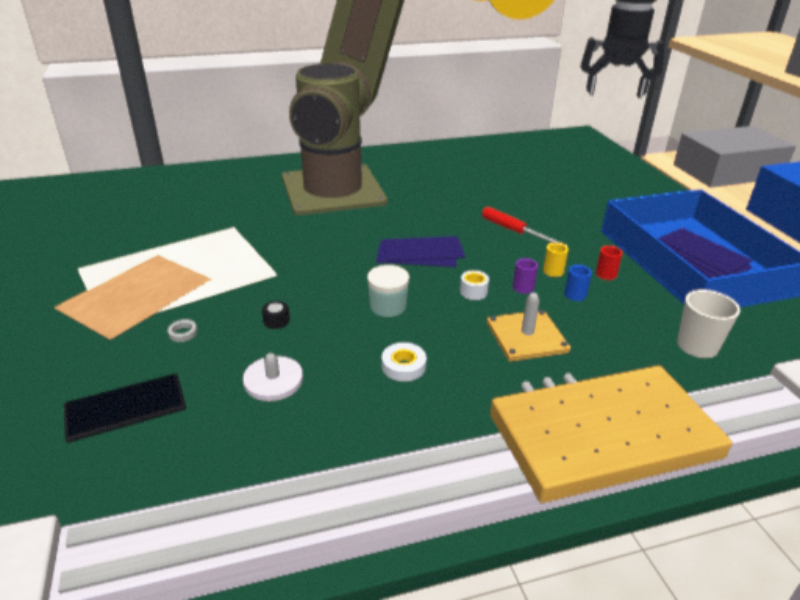

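The core candidates in top.png (800-px view) are yellow (173,355), blue (173,302), purple (225,330) and red (113,333). I choose yellow. The two rolls are at (286,338), 48 mm with a taller shape, and (398,238), 66 mm and flat. The spindles are at (268,250), square, and (517,250), round. The cap is at (508,336), the spacer at (601,341) and the jar at (388,330).

```bash
cat > h.py <<'E'
from workcell import *
import cv2,numpy as np
def world(p,d):
    v,u=np.mgrid[:d.shape[0],:d.shape[1]]
    P=np.stack([(u-p['cx'])/p['fx']*d,-(v-p['cy'])/p['fy']*d,-d],-1)
    E=p['extrinsics'];return P@E[:3,:3].T+E[:3,3]
def onplane(p,u,v,z):
    E=p['extrinsics'];r=E[:3,:3]@np.array([(u-p['cx'])/p['fx'],-(v-p['cy'])/p['fy'],-1]);t=E[:3,3]
    return t+r*(z-t[2])/r[2]
E
python3 - <<'E'
from h import *
im=cv2.imread('pics/top0.png');cv2.imwrite('pics/crop_a.png',cv2.resize(im[190:400,80:660],(800,290),interpolation=cv2.INTER_CUBIC))
d=np.load('pics/top_d.npy');p=camera_params('top');W=world(p,d)
print('table z',np.median(W[240:260,90:110,2]))
T=dict(wide_roll=(183,214,.03,.024),narrow_roll=(256,154,.02,.033),spacer=(385,217,.012,.022),core=(110.5,227,.05,.019),cap=(324,215,.028,.022),jar=(249,213,.062,.034),tall=(172,161,.012,.07),short=(330,160,.012,.042),purple=(144,211,.05,.019),blue=(111,194,.05,.019))
for k,(u,v,h,r) in T.items():
    c=onplane(p,u,v,h)
    m=(np.hypot(W[...,0]-c[0],W[...,1]-c[1])<r+.012)&(abs(W[...,2]-h)<.006)
    q=W[m][:,:2];(x,y),R=cv2.minEnclosingCircle(q.astype(np.float32)) if len(q)>3 else ((0,0),0)
    print(k,'bbox',c[:2].round(3),'n',len(q),'circ',round(x,3),round(y,3),round(R,3),'mean',q.mean(0).round(3),'zmax',W[m][:,2].max().round(3) if len(q) else 0)
for k,u,v,z in [('tall',165,153,.08),('short',332,157,.045)]:
    c=onplane(p,u,v,z);m=(np.hypot(W[...,0]-c[0],W[...,1]-c[1])<.05)&(W[...,2]>.022)&(W[...,2]<.09)
    q=W[m];t=q[q[:,2]>q[:,2].max()-.012];print(k,len(q),q[:,2].max(),q.mean(0).round(3),t.mean(0).round(3))
E
```

```text
table z 0.0006166341039977596
wide_roll bbox [0.472 0.153] n 207 circ 0.469 0.154 0.024 mean [0.468 0.154] zmax 0.035
narrow_roll bbox [ 0.621 -0.023] n 431 circ 0.626 -0.02 0.033 mean [ 0.626 -0.02 ] zmax 0.025
spacer bbox [ 0.46  -0.334] n 155 circ 0.454 -0.332 0.027 mean [ 0.459 -0.332] zmax 0.018
core bbox [0.441 0.316] n 104 circ 0.442 0.322 0.019 mean [0.443 0.322] zmax 0.055
cap bbox [ 0.465 -0.182] n 244 circ 0.467 -0.187 0.021 mean [ 0.466 -0.187] zmax 0.034
jar bbox [ 0.468 -0.003] n 669 circ 0.473 -0.001 0.034 mean [ 0.472 -0.001] zmax 0.067
tall bbox [0.608 0.186] n 1460 circ 0.61 0.187 0.069 mean [0.608 0.186] zmax 0.018
short bbox [ 0.605 -0.208] n 786 circ 0.608 -0.213 0.045 mean [ 0.606 -0.209] zmax 0.017
purple bbox [0.478 0.241] n 97 circ 0.479 0.244 0.019 mean [0.478 0.244] zmax 0.055
blue bbox [0.519 0.319] n 99 circ 0.523 0.323 0.019 mean [0.522 0.322] zmax 0.054
tall 115 0.08607252540286359 [0.607 0.185 0.063] [0.609 0.186 0.08 ]
short 69 0.050350477641281866 [ 0.605 -0.207  0.041] [ 0.606 -0.208  0.045]
```

View pics/crop_a.png

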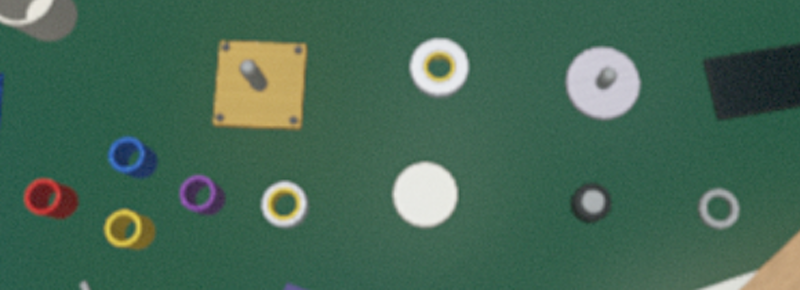

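Top crop: the yellow core is at (123,229), with red, blue and purple beside it. The measured sizes match the descriptions. I'll start with the core.

Call:
arm_command(increments=[[0,0,0.3,-0.87],[0,0,0.3,-0.87],[0,0,0.3,-0.87],[0,0,0.3,-0.87],[0,0,0.3,-0.87],[0,0,0.3,-0.85],[-1,-1,0,0],[-1,-1,0,0],[-1,-1,0,0],[-1,-1,0,0],[-1,-1,0,0],[-1,-1,0,0],[-1,-0.8,0,0],[0,0,0,0],[0,0,0,0]], jaw=0.65, squeeze=30)

```text
time_s: 2.88
ee_pos: [0.4417, 0.3225, 0.2498]
tool_rot: [[-1.0, -0.0, -0.001], [-0.0, 1.0, 0.0], [0.001, 0.0, -1.0]]
force: [0.3, 1.1, 0.6]
width: 0.655
gripper_force: 0.0
```

```bash
cat >> h.py <<'E'
def look(name,h,approx,r,save=None):
    "wrist-camera centre of a circular top face at height h near approx"
    s=state();p=camera_params('wrist');im,d=camera('wrist')
    if save: cv2.imwrite(f'pics/{save}.png',im[:,:,::-1])
    W=world(p,d);m=(np.hypot(W[...,0]-approx[0],W[...,1]-approx[1])<r+.012)&(abs(W[...,2]-h)<.005)&(d>0)
    q=W[m]
    print('t',round(s['time_s'],1),'ee',s['ee_pos'].round(4),'w',round(s['width'],3),'F',np.round(s['force'],1))
    if len(q)>20:
        c,R=cv2.minEnclosingCircle(q[:,:2].astype(np.float32));lo,hi=np.percentile(q,[1,99],axis=0)
        print(name,len(q),'circ',np.round(c,4),round(R,4),'mid',((lo+hi)/2).round(4),'ext',(hi-lo).round(4),'mean',q.mean(0).round(4))
    else: print('few points',len(q))
    return s,p,im,d,W
E
python3 - <<'E'
from h import *
s,p,im,d,W=look('core',.05,(.442,.322),.019,'w_core')
print(np.round(s['tool_rot'],3).tolist(),np.round(p['extrinsics'],3).tolist(),p['fx'])
print([(r['bbox'],r['p']) for r in find_in('wrist','core')])
E
```

```text
t 2.9 ee [0.4417 0.3225 0.2498] w 0.655 F [0.3 1.1 0.6]
core 438 circ [0.4429 0.3242] 0.019 mid [0.4426 0.324  0.0483] ext [0.036  0.0358 0.0062] mean [0.4425 0.3244 0.0493]
[[-1.0, -0.0, -0.001], [-0.0, 1.0, 0.0], [0.001, 0.0, -1.0]] [[0.0, -0.96, -0.28, 0.371], [1.0, 0.0, -0.001, 0.323], [0.001, -0.28, 0.96, 0.32], [0.0, 0.0, 0.0, 1.0]] 273.33011410933887
[([338.0, 215.1, 42.3, 46.6], 0.96), ([257.7, 251.4, 31.4, 46.4], 0.73), ([260.3, 185.8, 39.0, 39.7], 0.67), ([189.8, 216.7, 43.9, 42.7], 0.66)]
```

View pics/w_core.png

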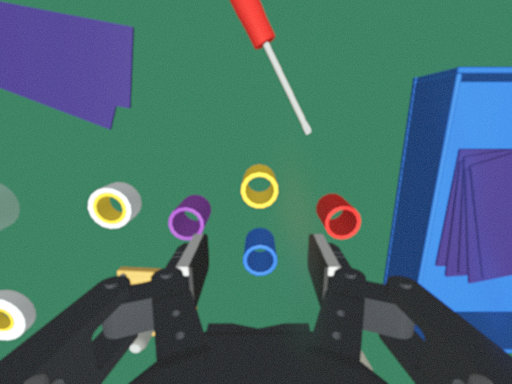

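Wrist view: the yellow core is at (260,187), between purple (188,218), blue (260,252) and red (340,217). It is nearly centred under the gripper.

Call:
arm_command(increments=[[-0.04,0.05,0.8,0],[0,0,0.8,0],[0,0,0.8,0],[0,0,0.8,0],[0,0,0.8,0],[0,0,0.8,0],[0,0,0.5,0],[0,0,0.2,0],[0,0,0,0],[0,0,0,0]])

```text
time_s: 4.22
ee_pos: [0.4436, 0.3244, 0.0856]
tool_rot: [[-1.0, -0.001, 0.001], [-0.001, 1.0, 0.001], [-0.001, 0.001, -1.0]]
force: [-0.1, 1.1, -0.5]
width: 0.651
gripper_force: 0.0
```

Call:
arm_command(increments=[[0,0,0,0],[0,0,0,0],[0,0,0,0],[0,0,0,0],[0,0,0,0],[0,0,0,0]], jaw=0.2)

```text
time_s: 4.97
ee_pos: [0.4437, 0.3242, 0.0858]
tool_rot: [[-1.0, -0.001, 0.001], [-0.001, 1.0, 0.001], [-0.001, 0.001, -1.0]]
force: [-1.1, -0.9, 7.3]
width: 0.434
gripper_force: 30.0
```

Call:
arm_command(increments=[[0,0,-1,0],[0,0,-1,0],[-0.4,-1,-1,0],[-0.4,-1,-0.8,0],[-0.45,-1,0,0],[-0.45,-1,0,0],[-0.45,-1,0,0],[-0.45,-1,0,0],[-0.45,-1,0,0],[-0.45,-1,0,0],[-0.45,-1,0,0],[-0.45,-1,0,0],[-0.45,-1,0,0],[-0.45,-1,0,0],[-0.45,-1,0,0],[-0.45,-1,0,0],[-0.45,-1,0,0],[-0.45,-1,0,0],[-0.45,-1,0,0],[-0.35,-0.73,0,0]])

```text
time_s: 7.48
ee_pos: [0.681, -0.2092, 0.1985]
tool_rot: [[-1.0, -0.0, -0.0], [-0.0, 1.0, -0.0], [0.0, -0.0, -1.0]]
force: [-0.5, 1.1, -0.0]
width: 0.438
gripper_force: 30.3
```

Call:
arm_command(increments=[[0,0,0,0],[0,0,0,0]])

```text
time_s: 7.72
ee_pos: [0.6801, -0.2069, 0.1984]
tool_rot: [[-1.0, -0.001, -0.002], [-0.001, 1.0, 0.001], [0.002, 0.001, -1.0]]
force: [-0.1, 0.8, -0.5]
width: 0.434
gripper_force: 30.3
```

```bash
cat >> h.py <<'E'
def post(W,approx,zlo,zhi):
    m=(np.hypot(W[...,0]-approx[0],W[...,1]-approx[1])<.03)&(W[...,2]>zlo)&(W[...,2]<zhi)
    q=W[m]
    if len(q)<5: print('post few');return
    lo,hi=np.percentile(q,[2,98],axis=0);print('post',len(q),'mid',((lo+hi)/2).round(4),'ext',(hi-lo).round(4),'mean',q.mean(0).round(4))
E
python3 - <<'E'
from h import *
s,p,im,d,W=look('plate',.012,(.606,-.208),.042,'w_short')
post(W,(.606,-.208),.04,.055)
E
```

```text
t 7.7 ee [ 0.6801 -0.2069  0.1984] w 0.434 F [-0.1  0.8 -0.5]
plate 6457 circ [ 0.6083 -0.2076] 0.0421 mid [ 0.608  -0.2075  0.0118] ext [0.0776 0.0778 0.0034] mean [ 0.6067 -0.2075  0.0118]
post 423 mid [ 0.6082 -0.2075  0.0442] ext [0.0153 0.016  0.0075] mean [ 0.6083 -0.2075  0.0447]
```

View pics/w_short.png

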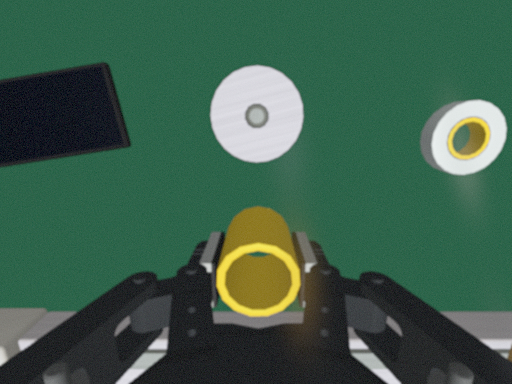

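The wrist picture shows the round plate at (257,113) with the post tip at (257,117), and the core held straight at (258,270).

Call:
arm_command(increments=[[0.8,0,0,0],[0.8,0,0,0],[0.77,-0.02,0,0],[0,0,0,0],[0,0,0.5,0],[0,0,0.5,0],[0,0,0.5,0],[0,0,0.5,0],[0,0,0.5,0],[0,0,0.4,0],[0,0,0.2,0],[0,0,0.1,0],[0,0,0,0],[0,0,0,0]])

```text
time_s: 9.52
ee_pos: [0.6101, -0.2085, 0.1035]
tool_rot: [[-1.0, -0.001, 0.001], [-0.001, 1.0, -0.0], [-0.001, -0.0, -1.0]]
force: [0.2, -0.3, -0.9]
width: 0.435
gripper_force: 30.3
```

Call:
arm_command(increments=[[0,0,0.05,0],[0,0,0.05,0],[0,0,0.05,0],[0,0,0,0]])

```text
time_s: 10.02
ee_pos: [0.6096, -0.2083, 0.0982]
tool_rot: [[-1.0, -0.001, -0.0], [-0.001, 1.0, 0.0], [0.0, 0.0, -1.0]]
force: [-0.3, -0.9, 0.5]
width: 0.437
gripper_force: 30.3
```

Call:
arm_command(increments=[[0,0,0.03,0],[0,0,0.03,0],[0,0,0,0]])

```text
time_s: 10.4
ee_pos: [0.6097, -0.2083, 0.0978]
tool_rot: [[-1.0, -0.001, 0.0], [-0.001, 1.0, -0.0], [-0.0, -0.0, -1.0]]
force: [-1.5, 1.1, 7.6]
width: 0.438
gripper_force: 30.9
```

The core is resting (7.6 N upward), so I'll release it and go to the taller roll.

Call:
arm_command(increments=[[0,0,0,0],[0,0,0,0],[0,0,-0.3,0],[0,0,-1,0],[0,0,-1,0],[0,0,-1,0],[0.36,0.93,-0.5,0],[0.36,0.93,-0.5,0],[0.36,0.93,-0.5,0],[0.36,0.93,0,0],[0.36,0.93,0,0],[0.36,0.93,0,0],[0.36,0.93,0,0],[0.36,0.93,0,0],[0.36,0.93,0,0],[0.36,0.93,0,0],[0.36,0.93,0,0],[0.36,0.93,0,0],[0.36,0.93,0,0],[0,0,0,0]], jaw=0.75)

```text
time_s: 12.9
ee_pos: [0.4671, 0.156, 0.2407]
tool_rot: [[-1.0, -0.005, -0.001], [-0.005, 1.0, 0.0], [0.001, 0.0, -1.0]]
force: [0.3, 0.3, -0.5]
width: 0.752
gripper_force: 0.0
```

Run:
```python
from h import *
s,p,im,d,W=look('wide',.03,(.469,.154),.024,'w_wide')
look('tall plate',.012,(.608,.186),.06)
im,d=camera('top');cv2.imwrite('pics/top1.png',cv2.resize(im[120:250,60:440,::-1],(800,274)))
W=world(camera_params('top'),d);m=(np.hypot(W[...,0]-.608,W[...,1]+.2075)<.05)&(W[...,2]>.022);print('core on spindle z',W[m][:,2].max(),W[m].mean(0))
```

```text
t 12.9 ee [0.4671 0.156  0.2407] w 0.752 F [ 0.3  0.3 -0.5]
wide 970 circ [0.4692 0.1562] 0.024 mid [0.469  0.1561 0.0285] ext [0.0453 0.045  0.0058] mean [0.4684 0.1562 0.0296]
t 12.9 ee [0.4679 0.1551 0.2408] w 0.75 F [ 1.3 -0.1 -0.5]
tall plate 4507 circ [0.6116 0.1868] 0.0682 mid [0.609  0.188  0.0119] ext [0.0976 0.0964 0.0064] mean [0.6055 0.1858 0.012 ]
core on spindle z 0.06647950729141439 [ 0.60683848 -0.20868251  0.04834137]
```

View pics/w_wide.png

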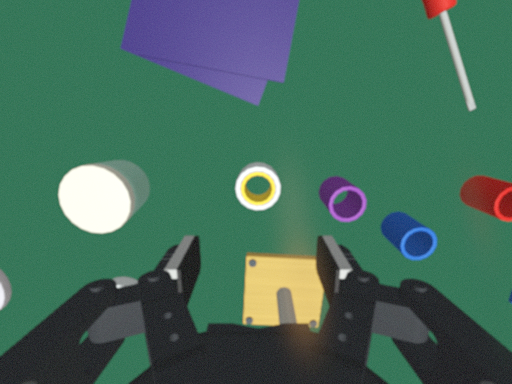

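Wrist view: the taller roll is at (258,188), and the clearance to purple (343,200) is fine.

Call:
arm_command(increments=[[-0.04,0.04,0.8,0],[0,0,0.8,0],[0,0,0.8,0],[0,0,0.8,0],[0,0,0.8,0],[0,0,0.7,0],[0,0,0.4,0],[0,0,0.16,0],[0,0,0,0],[0,0,0,0]])

```text
time_s: 14.3
ee_pos: [0.4706, 0.1555, 0.0834]
tool_rot: [[-1.0, -0.001, 0.001], [-0.001, 1.0, 0.0], [-0.001, 0.0, -1.0]]
force: [0.5, 0.3, -0.0]
width: 0.75
gripper_force: 0.0
```

Call:
arm_command(increments=[[0,0,0,0],[0,0,0,0],[0,0,0,0],[0,0,0,0],[0,0,0,0],[0,0,0,0]], jaw=0.3, squeeze=40)

```text
time_s: 15.05
ee_pos: [0.4705, 0.1556, 0.0837]
tool_rot: [[-1.0, -0.001, 0.002], [-0.001, 1.0, 0.0], [-0.002, 0.0, -1.0]]
force: [-0.6, 0.1, 5.6]
width: 0.536
gripper_force: 40.9
```

Call:
arm_command(increments=[[0,0,-0.8,0],[0,0,-1,0],[0,0,-1,0],[0,0,-1,0],[-0.7,0.1,-0.4,0],[-0.7,0.1,0,0],[-0.7,0.1,0,0],[-0.7,0.1,0,0],[-0.7,0.1,0,0],[-0.7,0.1,0,0],[-0.7,0.1,0,0],[-0.7,0.1,0,0],[-0.7,0.1,0,0],[-0.7,0.1,0,0],[0,0,0,0],[0,0,0,0]])

```text
time_s: 17.05
ee_pos: [0.6789, 0.1855, 0.2083]
tool_rot: [[-1.0, -0.001, -0.002], [-0.001, 1.0, -0.0], [0.002, -0.0, -1.0]]
force: [0.2, 0.7, -0.7]
width: 0.537
gripper_force: 41.7
```

Run:
```python
from h import *
s,p,im,d,W=look('plate',.012,(.609,.187),.06,'w_tall')
post(W,(.609,.187),.075,.09)
c=s['ee_pos'];m=(np.hypot(W[...,0]-c[0],W[...,1]-c[1])<.04)&(W[...,2]>.10)&(W[...,2]<.16)&(im.min(-1)>150);q=W[m];print('held',len(q),np.percentile(q,[3,97],axis=0).round(3) if len(q) else '')
```

```text
t 17.1 ee [0.6789 0.1855 0.2083] w 0.537 F [ 0.2  0.7 -0.7]
plate 10990 circ [0.6112 0.1894] 0.0691 mid [0.6112 0.1897 0.0124] ext [0.0978 0.0983 0.0047] mean [0.6086 0.1895 0.0119]
post 533 mid [0.6115 0.1895 0.0791] ext [0.0159 0.0165 0.0079] mean [0.6114 0.1896 0.0796]
held 2338 [[0.655 0.164 0.153]
 [0.699 0.208 0.155]]
```

View pics/w_tall.png

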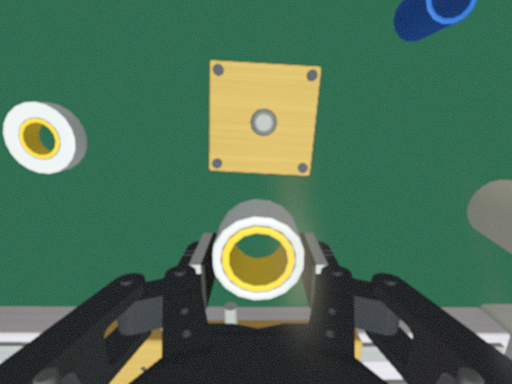

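The tall post tip is at (263,122) and the roll is held level, so I'll lower it.

Call:
arm_command(increments=[[0.8,0.13,0,0],[0.8,0,0,0],[0.59,0,0,0],[0,0,0,0],[0,0,0.6,0],[0,0,0.6,0],[0,0,0.6,0],[0,0,0.6,0],[0,0,0.5,0],[0,0,0.4,0],[0,0,0.2,0],[0,0,0.1,0],[0,0,0.05,0],[0,0,0,0],[0,0,0,0]])

```text
time_s: 18.98
ee_pos: [0.6146, 0.1896, 0.0998]
tool_rot: [[-1.0, -0.001, 0.001], [-0.001, 1.0, 0.0], [-0.001, 0.0, -1.0]]
force: [0.6, 0.9, -0.4]
width: 0.533
gripper_force: 41.7
```

Call:
arm_command(increments=[[0,0,0.04,0],[0,0,0.04,0],[0,0,0.03,0],[0,0,0,0]])

```text
time_s: 19.48
ee_pos: [0.6143, 0.1895, 0.0959]
tool_rot: [[-1.0, -0.001, -0.0], [-0.001, 1.0, -0.0], [0.0, -0.0, -1.0]]
force: [1.1, 0.0, -0.3]
width: 0.536
gripper_force: 41.7
```

Call:
arm_command(increments=[[0,0,0.03,0],[0,0,0.03,0],[0,0,0,0]])

```text
time_s: 19.85
ee_pos: [0.6143, 0.1895, 0.0957]
tool_rot: [[-1.0, -0.001, 0.001], [-0.001, 1.0, 0.0], [-0.001, 0.0, -1.0]]
force: [-3.4, -0.3, 8.8]
width: 0.541
gripper_force: 42.7
```

Call:
arm_command(increments=[[0,0,0,0],[0,0,0,0],[0,0,-0.3,0],[0,0,-1,0],[0,0,-1,0],[0,0,-1,0],[0.3,-0.9,-0.75,0],[0.3,-1,-0.75,0],[0.3,-1,0,0],[0.3,-1,0,0],[0.3,-1,0,0],[0.3,-1,0,0],[0.3,-1,0,0],[0.3,-1,0,0],[0.3,-1,0,0],[0.3,-1,0,0],[0.3,-1,0,0],[0.3,-1,0,0],[0.3,-1,0,0],[0.3,-1,0,0]], jaw=0.75)

```text
time_s: 22.35
ee_pos: [0.4886, -0.2287, 0.2387]
tool_rot: [[-1.0, -0.001, 0.001], [-0.001, 1.0, -0.0], [-0.001, -0.0, -1.0]]
force: [0.9, 0.3, 0.6]
width: 0.751
gripper_force: 0.0
```

Call:
arm_command(increments=[[0.3,-1,0,0],[0.3,-1,0,0],[0.3,-1,0,0],[0.1,-0.5,0,0],[0,0,0,0],[0,0,0,0],[0,0,0,0]])

```text
time_s: 23.22
ee_pos: [0.4592, -0.3316, 0.2382]
tool_rot: [[-1.0, -0.002, -0.0], [-0.002, 1.0, 0.001], [0.0, 0.001, -1.0]]
force: [-0.6, -0.3, 0.4]
width: 0.753
gripper_force: 0.0
```

Run:
```python
from h import *
s,p,im,d,W=look('spacer',.012,(.457,-.332),.022,'w_spacer')
im,d=camera('top')
W=world(camera_params('top'),d);m=(np.hypot(W[...,0]-.611,W[...,1]-.1895)<.026)&(abs(W[...,2]-.042)<.006);q=W[m];print('roll on spindle',len(q),cv2.minEnclosingCircle(q[:,:2].astype(np.float32)),np.median(q[:,2]))
```

```text
t 23.2 ee [ 0.4592 -0.3316  0.2382] w 0.753 F [-0.6 -0.3  0.4]
spacer 648 circ [ 0.4598 -0.3309] 0.022 mid [ 0.4593 -0.331   0.0105] ext [0.0413 0.0412 0.0059] mean [ 0.459  -0.3308  0.0115]
roll on spindle 191 ((0.611843466758728, 0.18782949447631836), 0.02416662685573101) 0.04190086148612482
```

View pics/w_spacer.png

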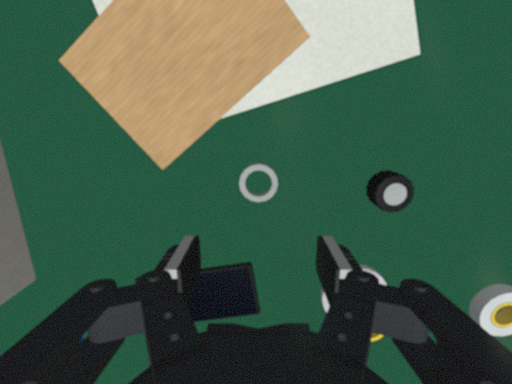

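Wrist view: the spacer is at (259,183), almost exactly under the tool.

Call:
arm_command(increments=[[0,0.02,0.8,0],[0,0,0.8,0],[0,0,0.8,0],[0,0,0.8,0],[0,0,0.8,0],[0,0,0.7,0],[0,0,0.4,0],[0,0,0.2,0],[0,0,0.15,0],[0,0,0,0],[0,0,0,0]])

```text
time_s: 24.7
ee_pos: [0.4593, -0.3323, 0.0753]
tool_rot: [[-1.0, -0.001, 0.001], [-0.001, 1.0, -0.001], [-0.001, -0.001, -1.0]]
force: [-0.5, 0.4, -0.8]
width: 0.751
gripper_force: 0.0
```

Call:
arm_command(increments=[[0,0,0,0],[0,0,0,0],[0,0,0,0],[0,0,0,0],[0,0,0,0],[0,0,0,0]], jaw=0.3)

```text
time_s: 25.45
ee_pos: [0.4592, -0.3323, 0.0756]
tool_rot: [[-1.0, -0.001, 0.001], [-0.001, 1.0, -0.001], [-0.001, -0.001, -1.0]]
force: [-1.1, 1.2, 5.5]
width: 0.485
gripper_force: 39.8
```

Run:
```python
from h import *
s,p,im,d,W=look('spacer',.012,(.4595,-.331),.02,'w_sp2')
c=s['ee_pos']
for sg in (1,-1):
    m=(abs(W[...,0]-c[0])<.012)&((W[...,1]-c[1])*sg>.019)&((W[...,1]-c[1])*sg<.04)&(d>0)
    q=W[m];print(sg,len(q),np.percentile(q[:,2],[0,5,20,50]).round(3))
```

```text
t 25.4 ee [ 0.4592 -0.3323  0.0756] w 0.485 F [-1.1  1.2  5.5]
spacer 3029 circ [ 0.4522 -0.3309] 0.0311 mid [ 0.4592 -0.3313  0.0119] ext [0.0415 0.0526 0.009 ] mean [ 0.4579 -0.3318  0.0116]
1 3572 [-0.002 -0.     0.015  0.042]
-1 3788 [-0.002 -0.     0.017  0.043]
```

View pics/w_sp2.png

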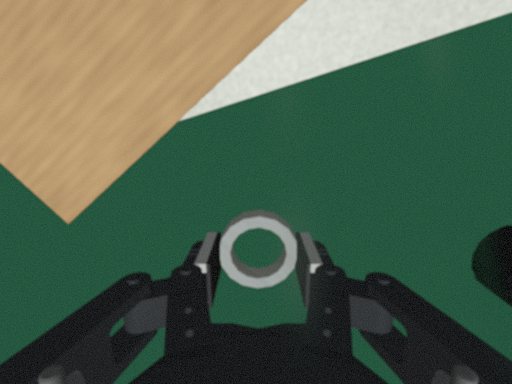

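The spacer is gripped squarely at (258,250). The post position is already known, so I'll go straight above it.

Call:
arm_command(increments=[[0,0,-0.8,0],[0,0,-1,0],[0,0,-1,0],[-0.25,0.9,-1,0],[-0.3,1,-0.7,0],[-0.3,1,0,0],[-0.3,1,0,0],[-0.3,1,0,0],[-0.3,1,0,0],[-0.3,1,0,0],[-0.3,1,0,0],[-0.3,1,0,0],[-0.3,1,0,0],[-0.3,1,0,0],[-0.3,1,0,0],[-0.3,1,0,0],[-0.3,1,0,0],[-0.3,1,0,0],[-0.3,1,0,0]])

```text
time_s: 27.88
ee_pos: [0.6009, 0.146, 0.2096]
tool_rot: [[-1.0, -0.001, -0.0], [-0.001, 1.0, -0.0], [0.0, -0.0, -1.0]]
force: [-0.5, -0.8, -0.7]
width: 0.482
gripper_force: 40.9
```

Call:
arm_command(increments=[[-0.3,1,0,0],[-0.02,0.5,0,0],[0,0,0,0],[0,0,0,0],[0,0,0,0]])

```text
time_s: 28.5
ee_pos: [0.6102, 0.189, 0.2097]
tool_rot: [[-1.0, -0.0, -0.0], [-0.0, 1.0, -0.0], [0.0, -0.0, -1.0]]
force: [-0.4, -0.8, -1.4]
width: 0.484
gripper_force: 40.9
```

Call:
arm_command(increments=[[-0.03,0.02,0.5,0],[0,0,0.6,0],[0,0,0.6,0],[0,0,0.5,0],[0,0,0.4,0],[0,0,0.2,0],[0,0,0.1,0],[0,0,0,0],[0,0,0,0]])

```text
time_s: 29.62
ee_pos: [0.6117, 0.1908, 0.1233]
tool_rot: [[-1.0, -0.001, 0.001], [-0.001, 1.0, 0.0], [-0.001, 0.0, -1.0]]
force: [0.6, -0.2, -0.2]
width: 0.485
gripper_force: 40.9
```

Call:
arm_command(increments=[[0,0,0.04,0],[0,0,0.04,0],[0,0,0.03,0],[0,0,0,0]])

```text
time_s: 30.12
ee_pos: [0.6112, 0.1907, 0.1193]
tool_rot: [[-1.0, -0.001, -0.0], [-0.001, 1.0, -0.0], [0.0, -0.0, -1.0]]
force: [-0.3, -0.4, -1.5]
width: 0.483
gripper_force: 40.9
```

Call:
arm_command(increments=[[0,0,0.03,0],[0,0,0.03,0],[0,0,0.02,0],[0,0,0,0]])

```text
time_s: 30.62
ee_pos: [0.6114, 0.1907, 0.1177]
tool_rot: [[-1.0, -0.001, 0.0], [-0.001, 1.0, 0.0], [-0.0, 0.0, -1.0]]
force: [-1.3, -0.0, 4.2]
width: 0.484
gripper_force: 41.4
```

Call:
arm_command(increments=[[0,0,0,0],[0,0,0,0],[0,0,0,0],[0,0,-0.3,0],[0,0,-1,0],[0,0,-1,0],[0,0,-1,0],[-0.1,-1,-0.8,0],[-0.1,-1,0,0],[-0.1,-1,0,0],[-0.1,-1,0,0],[-0.1,-1,0,0],[0,-1,0,0],[0,-1,0,0],[0,0,0,0],[0,0,0,0]], jaw=1.0)

```text
time_s: 32.62
ee_pos: [0.6266, -0.019, 0.2404]
tool_rot: [[-1.0, -0.001, 0.0], [-0.001, 1.0, 0.001], [-0.0, 0.001, -1.0]]
force: [-0.2, 0.2, 0.3]
width: 0.999
gripper_force: 0.0
```

Run:
```python
from h import *
s,p,im,d,W=look('narrow',.02,(.626,-.02),.033)
im,d=camera('top');cv2.imwrite('pics/top2.png',im[:,:,::-1])
W=world(camera_params('top'),d);m=(np.hypot(W[...,0]-.611,W[...,1]-.1895)<.028)&(abs(W[...,2]-.054)<.005);q=W[m];print('spacer on spindle',len(q),cv2.minEnclosingCircle(q[:,:2].astype(np.float32)),np.median(q[:,2]))
```

```text
t 32.6 ee [ 0.6266 -0.019   0.2404] w 0.999 F [-0.2  0.2  0.3]
narrow 2178 circ [ 0.6276 -0.018 ] 0.0331 mid [ 0.6267 -0.0179  0.019 ] ext [0.0616 0.0611 0.0049] mean [ 0.6262 -0.018   0.0197]
spacer on spindle 152 ((0.611334502696991, 0.18888656795024872), 0.022078895941376686) 0.05423058151503107
```

Call:
arm_command(increments=[[-0.01,0.03,0.8,0],[0,0,0.8,0],[0,0,0.8,0],[0,0,0.8,0],[0,0,0.8,0],[0,0,0.7,0],[0,0,0.5,0],[0,0,0.2,0],[0,0,0.15,0],[0,0,0,0],[0,0,0,0]])

```text
time_s: 34.1
ee_pos: [0.6273, -0.0185, 0.0741]
tool_rot: [[-1.0, -0.001, 0.001], [-0.001, 1.0, -0.0], [-0.001, -0.0, -1.0]]
force: [0.1, 0.6, -0.5]
width: 1.0
gripper_force: 0.0
```

Call:
arm_command(increments=[[0,0,0,0],[0,0,0,0],[0,0,0,0],[0,0,0,0],[0,0,0,0]], jaw=0.5)

```text
time_s: 34.72
ee_pos: [0.6272, -0.0184, 0.0748]
tool_rot: [[-1.0, -0.001, 0.001], [-0.001, 1.0, -0.0], [-0.001, -0.0, -1.0]]
force: [-1.7, 0.0, 6.3]
width: 0.76
gripper_force: 42.8
```

Call:
arm_command(increments=[[0,0,-0.5,0],[0,0,-1,0],[0,0,-1,0],[0,0,-1,0],[0,0,-1,0],[0.1,0.9,-0.5,0],[0.1,1,0,0],[0.1,1,0,0],[0.1,1,0,0],[0.1,1,0,0],[0.03,1,0,0],[0,0.6,0,0],[0,0.43,0,0],[0,0,0,0],[0,0,0,0],[0,0,0,0]])

```text
time_s: 36.72
ee_pos: [0.6108, 0.1886, 0.2234]
tool_rot: [[-1.0, -0.0, -0.0], [-0.0, 1.0, -0.0], [0.0, -0.0, -1.0]]
force: [0.5, -0.4, -0.8]
width: 0.761
gripper_force: 44.7
```

Run:
```python
from h import *
s=state();z=s['ee_pos'][2]
s,p,im,d,W=look('held narrow',z-.0545,s['ee_pos'][:2],.033,'w_nar')
```

```text
t 36.7 ee [0.6108 0.1886 0.2234] w 0.761 F [ 0.5 -0.4 -0.8]
held narrow 10100 circ [0.6045 0.1886] 0.0446 mid [0.6101 0.1887 0.1686] ext [0.0615 0.0727 0.0082] mean [0.6083 0.1889 0.1683]
```

View pics/w_nar.png

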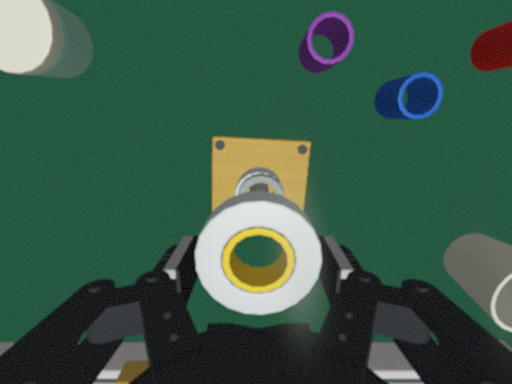

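The flat roll is held level at (258,258), with the stack behind it at (258,185). I'll lower it now.

Call:
arm_command(increments=[[-0.04,0.03,0.5,0],[0,0,0.6,0],[0,0,0.6,0],[0,0,0.5,0],[0,0,0.4,0],[0,0,0.3,0],[0,0,0.1,0],[0,0,0,0],[0,0,0,0]])

```text
time_s: 37.9
ee_pos: [0.6123, 0.1905, 0.1341]
tool_rot: [[-1.0, -0.001, 0.001], [-0.001, 1.0, 0.0], [-0.001, 0.0, -1.0]]
force: [0.8, 0.3, -0.8]
width: 0.758
gripper_force: 44.7
```

Call:
arm_command(increments=[[0,0,0.04,0],[0,0,0.04,0],[0,0,0.04,0],[0,0,0.03,0],[0,0,0,0]])

```text
time_s: 38.52
ee_pos: [0.6119, 0.1904, 0.1289]
tool_rot: [[-1.0, -0.001, -0.0], [-0.001, 1.0, -0.0], [0.0, -0.0, -1.0]]
force: [0.7, -0.7, -1.0]
width: 0.761
gripper_force: 44.7
```

Call:
arm_command(increments=[[0,0,0.03,0],[0,0,0.03,0],[0,0,0,0]])

```text
time_s: 38.9
ee_pos: [0.612, 0.1904, 0.1288]
tool_rot: [[-1.0, -0.001, 0.001], [-0.001, 1.0, 0.0], [-0.001, 0.0, -1.0]]
force: [-2.8, 0.4, 7.7]
width: 0.764
gripper_force: 45.5
```

Call:
arm_command(increments=[[0,0,0,0],[0,0,0,0],[0,0,0,0],[0,0,-0.3,0],[0,0,-1,0],[0,0,-1,0],[0.37,-0.9,-1,0],[0.37,-0.98,-0.4,0],[0.37,-0.97,0,0],[0.37,-0.97,0,0],[0.37,-0.97,0,0],[0.37,-0.97,0,0],[0.37,-0.97,0,0],[0.37,-0.97,0,0],[0.37,-0.97,0,0],[0.37,-0.97,0,0],[0.37,-0.97,0,0],[0.37,-0.97,0,0],[0.37,-0.97,0,0],[0,0,0,0]], jaw=1.0)

```text
time_s: 41.4
ee_pos: [0.4678, -0.1879, 0.2388]
tool_rot: [[-1.0, 0.002, 0.001], [0.002, 1.0, -0.001], [-0.001, -0.001, -1.0]]
force: [-0.5, 0.5, -0.1]
width: 1.0
gripper_force: 0.0
```

Call:
arm_command(increments=[[0,0,0,0],[0,0,0,0]], jaw=0.75)

```text
time_s: 41.65
ee_pos: [0.4684, -0.1854, 0.2384]
tool_rot: [[-1.0, -0.002, 0.0], [-0.002, 1.0, 0.0], [-0.0, 0.0, -1.0]]
force: [0.5, 1.0, 0.2]
width: 0.749
gripper_force: 0.0
```

Run:
```python
from h import *
s,p,im,d,W=look('cap',.028,(.467,-.187),.022,'w_cap')
im,d=camera('top');cv2.imwrite('pics/top3.png',cv2.resize(im[120:250,60:440,::-1],(800,274)))
W=world(camera_params('top'),d);m=(np.hypot(W[...,0]-.611,W[...,1]-.1895)<.038)&(abs(W[...,2]-.074)<.005);q=W[m];print('narrow on spindle',len(q),cv2.minEnclosingCircle(q[:,:2].astype(np.float32)),np.median(q[:,2]))
```

```text
t 41.6 ee [ 0.4684 -0.1854  0.2384] w 0.749 F [0.5 1.  0.2]
cap 1198 circ [ 0.4673 -0.1853] 0.0217 mid [ 0.4669 -0.1851  0.0272] ext [0.039  0.0392 0.0052] mean [ 0.4662 -0.1853  0.0279]
narrow on spindle 523 ((0.6115368008613586, 0.18886420130729675), 0.033062245696783066) 0.0744955645251627
```

View pics/w_cap.png

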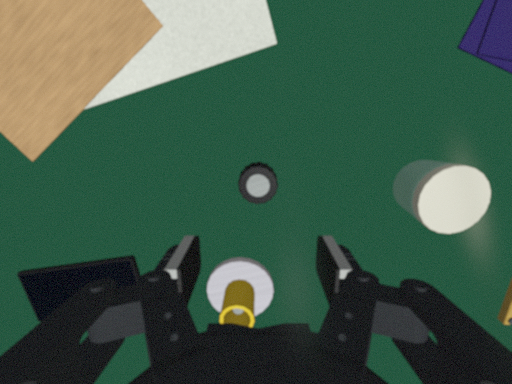

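The cap is at (258,184), clear of its neighbours. I'll grasp it.

Call:
arm_command(increments=[[0.05,0,0.8,0],[0,0,0.8,0],[0,0,0.8,0],[0,0,0.8,0],[0,0,0.8,0],[0,0,0.7,0],[0,0,0.4,0],[0,0,0.15,0],[0,0,0,0],[0,0,0,0]])

```text
time_s: 43.0
ee_pos: [0.4671, -0.1865, 0.0814]
tool_rot: [[-1.0, -0.001, 0.001], [-0.001, 1.0, -0.001], [-0.001, -0.001, -1.0]]
force: [0.5, 0.5, 0.6]
width: 0.751
gripper_force: 0.0
```

Call:
arm_command(increments=[[0,0,0,0],[0,0,0,0],[0,0,0,0],[0,0,0,0],[0,0,0,0],[0,0,0,0]], jaw=0.3)

```text
time_s: 43.75
ee_pos: [0.4669, -0.1865, 0.0816]
tool_rot: [[-1.0, -0.001, 0.001], [-0.001, 1.0, -0.001], [-0.001, -0.001, -1.0]]
force: [-0.8, -0.2, 6.5]
width: 0.476
gripper_force: 39.9
```

Call:
arm_command(increments=[[0,0,-0.5,0],[0,0,-1,0],[0,0,-1,0],[-0.37,0.9,-1,0],[-0.37,1,-1,0],[-0.37,1,-0.5,0],[-0.37,1,0,0],[-0.37,1,0,0],[-0.37,1,0,0],[-0.37,1,0,0],[-0.37,1,0,0],[-0.37,1,0,0],[-0.37,1,0,0],[-0.37,1,0,0],[-0.37,1,0,0],[-0.37,1,0,0],[0,0.63,0,0],[0,0,0,0],[0,0,0,0],[0,0,0,0]])

```text
time_s: 46.25
ee_pos: [0.6101, 0.2186, 0.2308]
tool_rot: [[-1.0, -0.0, -0.0], [-0.0, 1.0, -0.0], [0.0, -0.0, -1.0]]
force: [0.1, 0.4, -1.5]
width: 0.47
gripper_force: 40.6
```

Run:
```python
from h import *
s=state();z=s['ee_pos'][2]
s,p,im,d,W=look('held cap',z-.0536,s['ee_pos'][:2],.012,'w_cap2')
```

```text
t 46.2 ee [0.6101 0.2186 0.2308] w 0.47 F [ 0.1  0.4 -1.5]
held cap 5062 circ [0.6099 0.2187] 0.024 mid [0.6095 0.219  0.1768] ext [0.039  0.0407 0.0077] mean [0.6083 0.219  0.1771]
```

View pics/w_cap2.png

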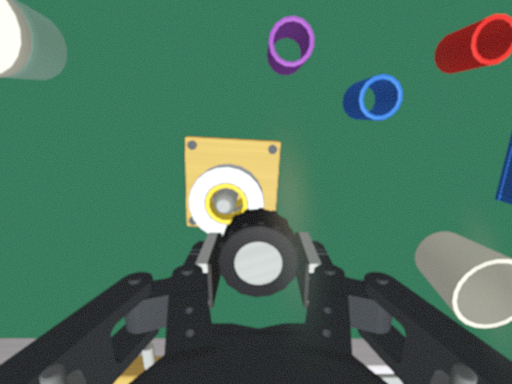

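The cap is level at (258,262). I overshot by one row in y: the post shows to the left at (226,203). I'll correct, then lower.

Call:
arm_command(increments=[[-0.05,-0.5,0,0],[0,-0.48,0,0],[0,0,0,0],[0,0,0.5,0],[0,0,0.5,0],[0,0,0.5,0],[0,0,0.4,0],[0,0,0.1,0],[0,0,0,0],[0,0,0,0]])

```text
time_s: 47.55
ee_pos: [0.6124, 0.1905, 0.1713]
tool_rot: [[-1.0, -0.001, 0.001], [-0.001, 1.0, 0.0], [-0.001, 0.0, -1.0]]
force: [0.4, 0.3, -1.1]
width: 0.475
gripper_force: 40.6
```

Call:
arm_command(increments=[[0,0,0.1,0],[0,0,0.1,0],[0,0,0.08,0],[0,0,0.05,0],[0,0,0.04,0],[0,0,0,0],[0,0,0,0]])

```text
time_s: 48.42
ee_pos: [0.612, 0.1904, 0.1596]
tool_rot: [[-1.0, -0.001, 0.0], [-0.001, 1.0, 0.0], [-0.0, 0.0, -1.0]]
force: [-1.0, 1.2, -0.5]
width: 0.474
gripper_force: 40.6
```

Call:
arm_command(increments=[[0,0,0.04,0],[0,0,0.04,0],[0,0,0.03,0],[0,0,0.03,0],[0,0,0,0]])

```text
time_s: 49.05
ee_pos: [0.6119, 0.1904, 0.1556]
tool_rot: [[-1.0, -0.001, 0.0], [-0.001, 1.0, -0.0], [-0.0, -0.0, -1.0]]
force: [-0.7, -0.2, 2.0]
width: 0.47
gripper_force: 40.9
```

Call:
arm_command(increments=[[0,0,0.02,0],[0,0,0,0]])

```text
time_s: 49.3
ee_pos: [0.612, 0.1904, 0.1556]
tool_rot: [[-1.0, -0.001, 0.0], [-0.001, 1.0, 0.0], [-0.0, 0.0, -1.0]]
force: [-1.8, 0.2, 5.9]
width: 0.475
gripper_force: 41.2
```

Call:
arm_command(increments=[[0,0,0,0],[0,0,0,0],[0,0,0,0],[0,0,-0.3,0],[0,0,-0.8,0],[0,0,-1,0],[0,0,-1,0],[0.5,-0.5,-1,0],[1,-0.5,0,0],[1,-0.5,0,0],[1,-0.5,0,0],[0.5,-0.5,0,0],[0,0,0,0]], jaw=0.75)

```text
time_s: 50.92
ee_pos: [0.4916, 0.1145, 0.2784]
tool_rot: [[-1.0, -0.0, 0.001], [-0.0, 1.0, 0.0], [-0.001, 0.0, -1.0]]
force: [0.5, 0.1, 0.1]
width: 0.748
gripper_force: 0.0
```

Run:
```python
from h import *
s=state();print(s['time_s'],s['ee_pos'],s['force'])
im,d=camera('top')
W=world(camera_params('top'),d);m=(np.hypot(W[...,0]-.611,W[...,1]-.1895)<.03)&(W[...,2]>.09);q=W[m];t=q[q[:,2]>np.median(q[:,2])-.004];print('cap',len(q),np.median(q[:,2]),cv2.minEnclosingCircle(t[:,:2].astype(np.float32)))
b,_=camera('scene')
a=cv2.resize(im[120:250,60:440,::-1],(800,274));b=cv2.resize(b[130:290,60:440,::-1],(760,320));b=cv2.copyMakeBorder(b,0,0,0,40,0)
cv2.imwrite('pics/final.png',np.vstack([a,b]))
```

```text
50.925 [0.49161789 0.11446715 0.27838712] [0.47450664 0.13112796 0.0505853 ]
cap 0 nan ((0.0, 0.0), 0.0)
  return _methods._mean(a, axis=axis, dtype=dtype,
  ret = ret.dtype.type(ret / rcount)
```

View pics/final.png

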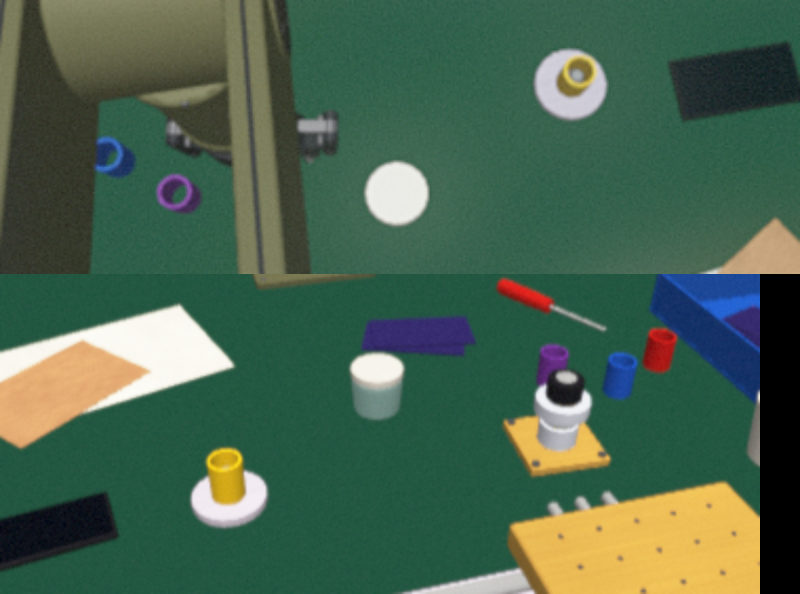

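The scene view shows the full stack upright with the cap on top at (565,385) and the core on the round plate at (226,475). The jar and phone haven't moved, and the gripper is open and clear.

```bash
python3 -c "
from workcell import *
print(hand_in())"
```

```text
the job is handed in; nothing more can be done
None
```

The job is done and handed in at about 51 s: the tall spindle holds the taller roll, spacer, flat roll and cap in that order, the yellow core is on the short spindle, and everything is released with the jar and phone untouched.

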